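# Shut and lock the extraction gate through its L-slot

### The arm

A 7-joint arm with a two-finger parallel gripper is mounted at the origin on the work surface. World frame = base frame: x ahead of the robot, y to its left, z up, the work surface at z = 0. Lengths are in m, angles in rad, forces in N, time in s.
With the tool pointing down it reaches from about 0.4 to 0.85 m from the base axis. Payload 4.5 kg.
Tool frame: the origin (TCP) lies midway between the tips of the shut fingers; the grasp point (between the pads) lies 19 mm behind it; z points along the fingers, y is the direction in which the jaws open and shut (so a half turn about z gives the same grasp; the last joint's range is limited). The gripper opens to 88 mm and grips with 3 to 60 N. Pads are 18 mm wide; open, the fingers measure 123 mm over their backs; the gripper's body (75 mm by 187 mm) begins 45 mm behind the grasp point.
Start: joints at [-1.127, 0.689, -0.195, 1.565, 0.157, 0.902, -0.215], TCP at [0.249, 0.573, 0.239] pointing down, gripper open.
Joint ranges: [-3.01, 3.01], [-0.46, 2.08], [-1.47, 1.51], [0.13, 2.56], [-1, 4.14], [0.04, 2.09], [-2.66, 2.66]. Speed limits (rad/s): [2.57, 2.57, 3.14, 3.14, 3.14, 3.14, 3.14].

### API

Orientations are given as a unit quaternion [x, y, z, w].
In Python, from plant import r gives the robot as it stands.
- The arm moves only by the tool play_rows, never from a script. Its argument "targets" is a list of rows, each an object of numbers: "jaw": the closure, from 0 (fully open) to 1 (shut); "dx", "dy", "dz": the shift along the tool's x, y, z in m; "yaw": the turn about the tool's z in rad. A call has exactly 5 rows; each row shifts and turns the pose as measured when the row begins, along the tool's axes as they then stand; what a row does not reach is not made up. A row lasts 1/10 s, in which the tool goes at most 50 mm and 8.59 degrees, less where a joint would pass 70% of its speed; a pose out of reach is approached as far as the arm can. A call with a gripper value outside its range is refused whole. The fingers move at their own pace and stop on an object; "squeeze" is the grip in N (left out, the last holds). Time passes only in rows, so rows that do not move let the fingers close, or fill a call up. It gives the time, the measured TCP pose, the force and the opening at its end, in the units of the state.
- r.get_state(): the state, without advancing time (a new reading comes with each control period).
- r.snapshot(name): name is "scene" or "top" or "wrist"; returns a dict with "frame" (384x512x3 uint8, red, green, blue), "z_map" (384x512 float32, m along the optical axis (not along the pixel's ray), 0 where there is no reading), "mtx" (3x3 intrinsics, pixels), "dist_coeffs" ([k1, k2, p1, p2, k3] as OpenCV has them; the pictures are not rectified), "position" and "orientation" of the camera in the world; the wrist camera has in their place "T_tool_cam" (4x4, takes a point from camera to tool coordinates, whose origin is the TCP and whose axes are the flange's). Camera axes: x right, y up, looking along -z (the intrinsics and any distortion apply to the point x, -y, -z); pixel columns grow to the right and rows downward; lengths in m; the calibration is good to about 2 mm. A picture is of the moment at which its call begins: read the wrist's pose just before it.
- r.finish_job(): hands the job in, once; it reports no verdict.
The state is a dict: "clock": time; "q": joint angles; "qd": joint speeds; "joint_torque": joint torques, N m; "tool_pos": TCP position; "eef_rot": TCP orientation; "contact_force": force on the tool from outside, world axes, zero at the start; "moment": the same for the moment, N m; "opening": opening from 0.0 (shut) to 1.0 (fully open).
Only numpy, scipy, OpenCV 4.12 (cv2) and the standard library are available. Lean on these libraries where they do the work, as an engineer would, in place of code of your own. Each camera call takes 0.05 s, during which the arm holds its last target.

### The job

Shut and lock the dust-extraction gate with the red knob: with the fingertips, push the knob along the long leg of its L-shaped slot to the corner, then push it sideways along the short leg fully to the end. Only push it from one side at a time: do not pinch it between the fingers and do not pull it upwards. Leave the gate with the yellow knob and everything else on the bench as they are.

Things in the scene. Friction and masses are not known exactly. Their poses are not given: they have to be found in the camera images.
- red_box: Fixed housing of the gate with the RED knob: grey and aluminium, 220 mm along x, 160 mm along y, flat deck 55 mm above the bench with an 80 x 40 mm window showing the orange blade; round spigot on the +x end, reaching x = 133 mm. Origin: centre of its underside; yaw up to 0.6 rad. The L slot (14 mm wide, edged red) has its long leg along +x and its short leg along +y.
- red_knob (a point): Centre of the red knob on the pin, 74 mm above the bench. Four-lobed cross, 36 mm over opposite lobes along the housing's x and y, lobes 22 mm wide with flat faces, 30 mm tall (59 to 89 mm above the bench). It does not turn. It needs about 2.5 N along the long leg, 2 N along the short leg, and stays where it is left. Axes as red_box.
- red_corner (a point): Where the knob's centre is with the pin at the corner of the L: housing (45, 10, 74) mm. The long leg comes here from (-45, 10). The pin is 10 mm thick, so it must be within about 2 mm of the corner before it can turn.
- red_end (a point): Where the knob's centre is with the pin at the closed end of the short leg: housing (45, 52, 74) mm.
- red_slide (a joint): Travel of the red knob, its pin and the orange blade along the long leg, m: 0 = gate fully open, 0.090 = at the corner, window fully covered; hard stop there. Starts between 0 and 0.03.
- red_cross (a joint): Travel of the red knob and pin along the short leg, m: 0 = in line with the long leg, 0.042 = end of the short leg (locked); hard stop there. Starts at 0. The slot lets it move only at the corner.
- red_lift (a joint): How far the red knob has been pulled up, m: 0 = down. A spring of about 2 N holds it down (300 N/m more as it rises, stop at 12 mm). It should stay down.
- yel_box: Housing of the second gate, a mirror image with a YELLOW knob (same sizes; its short leg turns to -y). Not to be worked. Origin: centre of its underside. The two gates may stand either way round, left or right.
- yel_knob (a point): Centre of the yellow knob, 74 mm above the bench; leave it where it is.
- offcut: Loose 30 mm wooden cube standing on the deck of the red gate, at its near right corner. Origin under its centre.
- jar: Loose small blue jar, 34 mm across, 35 mm tall, on the deck of the yellow gate. Origin under its centre.
- glue: White glue bottle, 60 mm across, 150 mm tall, standing beyond the gates. Origin under its centre.
- mallet: Hammer, 260 mm long, lying at the left edge of the work. Origin under its middle.
- driver: Green-handled screwdriver, 200 mm long, lying beyond the gates. Origin under its middle.
- tape: Roll of paper tape lying flat, 76 mm across, 24 mm tall, on the robot's side of the gates. Origin under its centre.
- dowel: Standing wooden dowel, 24 mm thick, 70 mm tall, beyond the gates. Origin under its centre.

How it is judged:
By the outcome, as a careful person would: the job done as asked, in the order asked, and still so for the second after the job is handed in, with the robot touching nothing.
It also fails if it takes over 45 s, if anything falls off the work surface, if the arm or the gripper's body presses on something with over 40 N, if the wrist force passes 120 N, or if a joint passes its speed limit or range.

## Working session

There is one attempt and no reset: what is moved stays moved. The work goes in short steps, Python scripts to look and compute and a tool call to move; the robot and the scene stay as the last step left them, time stands still between calls to the robot, and variables do not carry over. Pictures are saved under pics/ and viewed, and the job is handed in when it is done.

Besides the shell and the picture viewer there is one more tool, called after "Request:" as name(argument=value, ...), one argument or row to a line, values as JSON. play_rows: Moves the arm, as the interface text tells. Its arguments: {"type":"object","properties":{"targets":{"type":"array"},"squeeze":{"type":"number"}},"required":["targets"]}

```bash
ls; mkdir -p pics
cat > h.py <<'E'
import numpy as np, cv2
from scipy.spatial.transform import Rotation as R
from plant import r
def snap(n,fn):
    s=r.get_state(); d=r.snapshot(n); cv2.imwrite('pics/'+fn,cv2.cvtColor(d['frame'],cv2.COLOR_RGB2BGR))
    if 'T_tool_cam' in d:
        T=np.eye(4);T[:3,:3]=R.from_quat(s['eef_rot']).as_matrix();T[:3,3]=s['tool_pos'];d['T']=T@np.array(d['T_tool_cam'])
    else:
        T=np.eye(4);o=np.array(d['orientation']);T[:3,:3]=R.from_quat(o).as_matrix() if o.size==4 else o;T[:3,3]=d['position'];d['T']=T
    return d
def plane(d,px,z):
    u=cv2.undistortPoints(np.array(px,float).reshape(-1,1,2),np.array(d['mtx']),np.array(d['dist_coeffs'])).reshape(-1,2)
    v=np.c_[u[:,0],-u[:,1],-np.ones(len(u))]@d['T'][:3,:3].T
    o=d['T'][:3,3]; return o+v*((z-o[2])/v[:,2])[:,None]
def depthpt(d,px):
    px=np.array(px,float).reshape(-1,2)
    u=cv2.undistortPoints(px.reshape(-1,1,2),np.array(d['mtx']),np.array(d['dist_coeffs'])).reshape(-1,2)
    z=d['z_map'][px[:,1].astype(int),px[:,0].astype(int)]
    return np.c_[u[:,0]*z,-u[:,1]*z,-z]@d['T'][:3,:3].T+d['T'][:3,3]
E
python3 - <<'E'
from h import *
for n in('top','scene','wrist'):
    d=snap(n,n+'0.png'); print(n,d['T'].round(3).tolist(),np.array(d['mtx']).round(1).tolist(),d['dist_coeffs'])
s=r.get_state();print({k:np.round(v,3) for k,v in s.items()})
E
```

```text
pics
top [[0.021, 0.994, -0.111, 0.468], [-1.0, 0.021, -0.002, 0.094], [0.0, 0.111, 0.994, 1.084], [0.0, 0.0, 0.0, 1.0]] [[400.7, 0.0, 256.0], [0.0, 400.7, 188.6], [0.0, 0.0, 1.0]] [-0.12392951  0.          0.          0.          0.        ]
scene [[-0.791, -0.499, 0.353, 0.929], [0.611, -0.639, 0.466, 0.499], [-0.007, 0.585, 0.811, 0.827], [0.0, 0.0, 0.0, 1.0]] [[357.4, 0.0, 244.5], [0.0, 357.4, 193.0], [0.0, 0.0, 1.0]] [0.02319223 0.         0.         0.         0.        ]
wrist [[0.398, -0.872, -0.285, 0.176], [0.918, 0.377, 0.125, 0.604], [-0.002, -0.311, 0.95, 0.383], [0.0, 0.0, 0.0, 1.0]] [[285.1, 0.0, 260.3], [0.0, 285.1, 193.4], [0.0, 0.0, 1.0]] [-0.02417091  0.          0.          0.          0.        ]
{'clock': np.float64(0.15), 'q': array([-1.127,  0.69 , -0.195,  1.566,  0.157,  0.902, -0.215]), 'qd': array([ 0.001, -0.003, -0.   , -0.004,  0.002, -0.001,  0.   ]), 'joint_torque': array([-0.0000e+00, -5.2786e+01, -1.2690e+00, -1.5359e+01, -5.3000e-02,
        4.0000e-03,  0.0000e+00]), 'tool_pos': array([0.249, 0.573, 0.238]), 'eef_rot': array([ 0.203,  0.979, -0.001, -0.   ]), 'contact_force': array([-0.317,  0.874,  0.331]), 'moment': array([0.043, 0.   , 0.022]), 'opening': np.float64(1.003)}
```

View pics/top0.png

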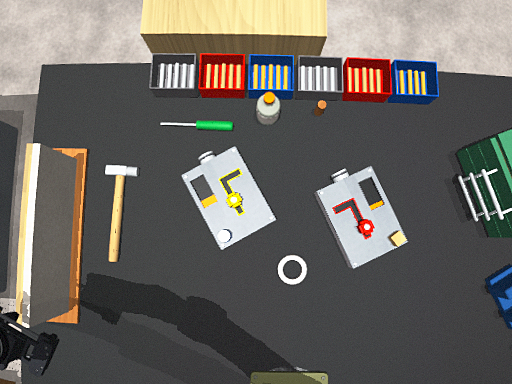

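View pics/scene0.png

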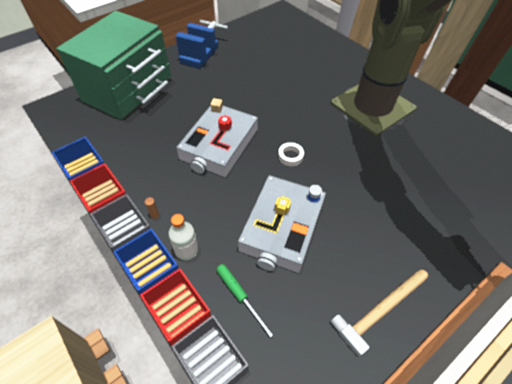

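Top view: the red knob is at about (367,228), the red housing corners at about (316,192), (372,167), (408,240) and (352,268), and the cube at (398,239). The L runs up to about (352,205), then left to about (335,210). Next I measure these.

Run:
```python
from h import *
def redm(d):
    h=cv2.cvtColor(d['frame'],cv2.COLOR_RGB2HSV)
    return (((h[...,0]<6)|(h[...,0]>174))&(h[...,1]>150)&(h[...,2]>70)).astype(np.uint8)
d=snap('top','top1.png'); f=d['frame']
h=cv2.cvtColor(f,cv2.COLOR_RGB2HSV)
m=redm(d); m[:150]=0; m[:,:300]=0;m[:,420:]=0
ys,xs=np.nonzero(m)
P=depthpt(d,np.c_[xs,ys]); 
kt=P[:,2]>0.075; print('knobtop n',kt.sum(),P[kt].mean(0), np.median(P[kt],0),(P[kt].min(0)+P[kt].max(0))/2)
sl=(P[:,2]<0.06); print('slot n',sl.sum(),np.median(P[sl],0))
# box by depth: deck heights
yy,xx=np.mgrid[150:290,300:420]
Q=depthpt(d,np.c_[xx.ravel(),yy.ravel()])
deck=((Q[:,2]>0.045)&(Q[:,2]<0.12)).reshape(yy.shape).astype(np.uint8)
deck=cv2.morphologyEx(deck,cv2.MORPH_OPEN,np.ones((19,19)))
c=max(cv2.findContours(deck,0,2)[0],key=cv2.contourArea)+np.array([300,150])
rect=cv2.minAreaRect(c); bp=cv2.boxPoints(rect); print(bp.round(1).tolist())
W=plane(d,bp,0.055); print(W.round(4).tolist())
print('sides',[np.linalg.norm(W[i]-W[(i+1)%4]).round(4) for i in range(4)],'ctr',W.mean(0).round(4))
for i in range(4):
    v=W[(i+1)%4]-W[i]; print(np.arctan2(v[1],v[0]).round(3))
np.save('slot.npy',P[sl])
vis=cv2.cvtColor(f,cv2.COLOR_RGB2BGR)[140:290,290:430]; vis=cv2.resize(vis,None,fx=4,fy=4,interpolation=cv2.INTER_NEAREST); cv2.imwrite('pics/crop1.png',vis)
d=snap('scene','scene1.png'); m=redm(d); m[:105]=0;m[170:]=0;m[:,:175]=0;m[:,260:]=0
ys,xs=np.nonzero(m);P=depthpt(d,np.c_[xs,ys]);kt=P[:,2]>0.083;print('scene knobtop',kt.sum(),P[kt].mean(0),(P[kt].min(0)+P[kt].max(0))/2)
```

```text
knobtop n 152 [ 0.48845576 -0.17588529  0.10062802] [ 0.4882722  -0.17788536  0.08789635] [ 0.48851021 -0.05228122  0.57992216]
slot n 144 [ 0.53193502 -0.15573472  0.05413364]
[[375.0, 220.0], [399.0, 220.0], [399.0, 243.0], [375.0, 243.0]]
[[0.5075, -0.2137, 0.055], [0.5084, -0.2778, 0.055], [0.4488, -0.2773, 0.055], [0.4482, -0.2135, 0.055]]
sides [np.float64(0.0641), np.float64(0.0596), np.float64(0.0638), np.float64(0.0593)] ctr [ 0.4782 -0.2456  0.055 ]
-1.556
3.133
1.58
-0.004
scene knobtop 56 [ 0.49345174 -0.1714053   0.0882282 ] [ 0.49089966 -0.17497053  0.08816963]
```

View pics/crop1.png

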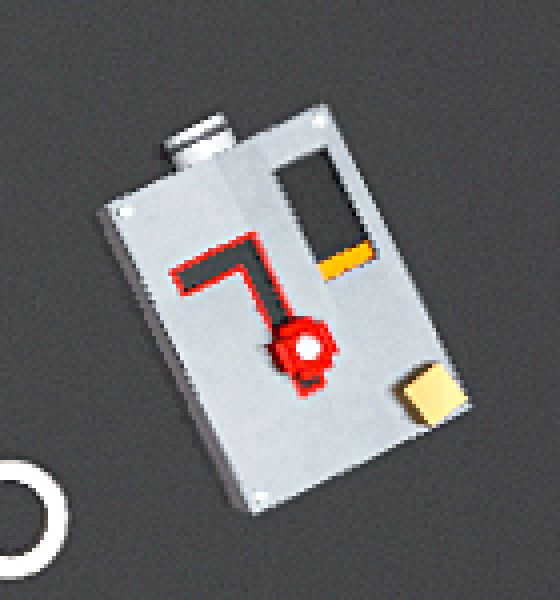

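The crop shows the deck clearly, with corners at crop (105,205), (325,105), (470,405) and (252,515). The red-edged slot's inner corner and end are visible. I fit the deck from its colour and check it against the slot.

Run:
```python
from h import *
d=snap('top','top2.png'); f=d['frame']
h=cv2.cvtColor(f,cv2.COLOR_RGB2HSV)
m=((h[...,2]>135)&(h[...,1]<60)).astype(np.uint8); m[:150]=0;m[:,:305]=0;m[275:]=0;m[:,425:]=0
m=cv2.morphologyEx(m,cv2.MORPH_OPEN,np.ones((5,5)))
c=max(cv2.findContours(m,0,2)[0],key=cv2.contourArea); hull=cv2.convexHull(c)
W=plane(d,hull.reshape(-1,2),0.055)
(cx,cy),(w,hh),a=cv2.minAreaRect(W[:,:2].astype(np.float32)); print(cx,cy,w,hh,a)
px=np.array([[105,205],[325,105],[470,405],[252,515]])/4+[290,140]-.5
C=plane(d,px,0.055); print(C.round(4).tolist(), C.mean(0))
print([np.linalg.norm(C[i]-C[(i+1)%4]).round(4) for i in range(4)])
x=(C[0]+C[1]-C[2]-C[3])[:2]; y=(C[0]+C[3]-C[1]-C[2])[:2]
print('yaw',np.arctan2(x[1],x[0]),np.arctan2(-y[0],y[1]))
yaw=np.arctan2(x[1],x[0]); c0=C.mean(0)[:2]
Rm=np.array([[np.cos(yaw),-np.sin(yaw)],[np.sin(yaw),np.cos(yaw)]])
def loc(p): return (p[:,:2]-c0)@Rm
# slot outline points in crop: outer corner, end outer, end inner, inner corner
s=plane(d,np.array([[255,235],[170,272],[182,296],[245,265],[292,320],[322,385],[302,398]])/4+[290,140]-.5,0.055)
print('slot local',loc(s).round(4).tolist())
for n,z in((( 308,347),0.089),):
    p=plane(d,np.array([n])/4+[290,140]-.5,z);print('knob',p,loc(p))
p=plane(d,np.array([[435,392]])/4+[290,140]-.5,0.085);print('cube',p,loc(p))
for k in('corner','end'):
    pass
for q in((-.045,.01),(.045,.01),(.045,.052)): print(q,c0+Rm@np.array(q))
print(r.get_state()['clock'])
```

```text
0.5216231346130371 -0.17713218927383423 0.23314571380615234 0.1617743819952011 25.886306762695312
[[0.5805, -0.0584, 0.055], [0.6496, -0.2039, 0.055], [0.4548, -0.2989, 0.055], [0.383, -0.1548, 0.055]] [ 0.51698917 -0.17896532  0.055     ]
[np.float64(0.1611), np.float64(0.2168), np.float64(0.161), np.float64(0.2197)]
yaw 0.45395768660552455 0.4527419377686065
slot local [[0.0512, 0.0], [0.053, 0.0611], [0.0358, 0.0607], [0.0364, 0.0146], [-0.0086, 0.0023], [-0.0546, 0.0029], [-0.0565, 0.0185]]
knob [[ 0.49024608 -0.18172619  0.089     ]] [[-0.02524522  0.00924629]]
cube [[ 0.4631331  -0.26461594  0.085     ]] [[-0.08596146 -0.05335853]]
(-0.045, 0.01) [ 0.47216157 -0.1897118 ]
(0.045, 0.01) [ 0.55304625 -0.15024448]
(0.045, 0.052) [ 0.53462816 -0.11249829]
0.3
```

The geometry is consistent: the sides come out at 161 x 218 mm against 160 x 220 given, the slot edges match, and yaw is about 0.453. The knob is at housing (-25, 9), so slide is about 20 mm. I'll shut the fingers, turn tool x onto housing +x, and sweep across at a safe height.

```bash
cat >> h.py <<'E'
YAW=0.453; C0=np.array([0.517,-0.179])
RH=np.array([[np.cos(YAW),-np.sin(YAW)],[np.sin(YAW),np.cos(YAW)]])
def rep(tgt=None):
    s=r.get_state(); M=R.from_quat(s['eef_rot']).as_matrix(); p=np.array(s['tool_pos'])
    print('t',round(float(s['clock']),2),'tcp',p.round(4),'local',(RH.T@(p[:2]-C0)).round(4),'toolx deg',np.degrees(np.arctan2(M[1,0],M[0,0])).round(2),'tilt',M[:,2].round(3))
    f=np.array(s['contact_force']);print('F',f.round(2),'Fhousing',(RH.T@f[:2]).round(2),'open',s['opening'],'q',np.round(s['q'],2))
    if tgt is not None:
        print('tool shift',(M.T@(np.array(tgt)-p)).round(4),'yaw to go',((np.arctan2(M[1,0],M[0,0])-YAW+np.pi)%(2*np.pi)-np.pi).round(3))
def H(x,y,z): return [*(C0+RH@np.array([x,y])),z]
E
python3 - <<'E'
from h import *
# planned world step per row in tool axes as yaw advances .149/row
a=np.radians(156.6)
for i in range(16):
    w=np.array([.2,-.37])/10 if i<10 else np.array([.02,-.40])/10
    x=np.array([np.cos(a),np.sin(a)]);y=np.array([np.sin(a),-np.cos(a)])
    print(i,(x@w).round(3),(y@w).round(3)); a-=.149
rep(H(-.07,.009,.2))
E
```

```text
0 -0.033 -0.026
1 -0.037 -0.021
2 -0.039 -0.015
3 -0.041 -0.009
4 -0.042 -0.003
5 -0.042 0.003
6 -0.041 0.009
7 -0.039 0.015
8 -0.036 0.021
9 -0.033 0.026
10 -0.037 0.015
11 -0.035 0.02
12 -0.031 0.025
13 -0.027 0.029
14 -0.023 0.033
15 -0.017 0.036
t 0.3 tcp [0.249  0.5731 0.2384] local [0.0882 0.7935] toolx deg 156.52 tilt [-0.    -0.001 -1.   ]
F [-0.45  0.37  1.19] Fhousing [-0.24  0.53] open 1.0029621144932108 q [-1.13  0.69 -0.19  1.57  0.16  0.9  -0.22]
tool shift [-0.4931 -0.6303  0.0388] yaw to go 2.279
```

Request:
play_rows(
  targets=[
    {"jaw":1,"dx":-0.033,"dy":-0.026,"dz":0,"yaw":0.149},
    {"jaw":1,"dx":-0.037,"dy":-0.021,"dz":0,"yaw":0.149},
    {"jaw":1,"dx":-0.039,"dy":-0.015,"dz":0,"yaw":0.149},
    {"jaw":1,"dx":-0.041,"dy":-0.009,"dz":0,"yaw":0.149},
    {"jaw":1,"dx":-0.042,"dy":-0.003,"dz":0,"yaw":0.149},
  ],
  squeeze=20,
)

```text
clock: 0.8
tool_pos: [0.3457, 0.3891, 0.237]
eef_rot: [0.547, 0.837, 0.002, -0.004]
contact_force: [0.8, 0.2, -1.2]
opening: 0.572
```

```bash
python3 -c "
from h import *
rep(H(-.07,.009,.2))"
```

```text
t 0.8 tcp [0.3457 0.3891 0.237 ] local [0.0946 0.5858] toolx deg 113.65 tilt [-0.004  0.007 -1.   ]
F [ 0.83  0.16 -1.2 ] Fhousing [ 0.81 -0.22] open 0.5720605679531976 q [-0.92  0.55 -0.01  1.89 -0.    0.7  -0.52]
tool shift [-0.5832 -0.1412  0.0322] yaw to go 1.53
```

Request:
play_rows(
  targets=[
    {"jaw":1,"dx":-0.042,"dy":0.003,"dz":0,"yaw":0.149},
    {"jaw":1,"dx":-0.041,"dy":0.009,"dz":0,"yaw":0.149},
    {"jaw":1,"dx":-0.039,"dy":0.015,"dz":0,"yaw":0.149},
    {"jaw":1,"dx":-0.036,"dy":0.021,"dz":0,"yaw":0.149},
    {"jaw":1,"dx":-0.037,"dy":0.022,"dz":0,"yaw":0.149},
  ],
)

```text
clock: 1.3
tool_pos: [0.4421, 0.1935, 0.2362]
eef_rot: [0.816, 0.578, 0.003, -0.004]
contact_force: [0.6, 0.3, 1.0]
opening: 0.114
```

```bash
python3 -c "
from h import *
rep(H(-.07,.009,.2))"
```

```text
t 1.3 tcp [0.4421 0.1935 0.2362] local [0.0957 0.3678] toolx deg 70.68 tilt [-0.001  0.01  -1.   ]
F [0.56 0.31 0.96] Fhousing [0.64 0.03] open 0.11424909292418794 q [-0.62  0.52  0.18  2.   -0.16  0.63 -0.67]
tool shift [-0.3705  0.1384  0.0322] yaw to go 0.781
```

Request:
play_rows(
  targets=[
    {"jaw":1,"dx":-0.038,"dy":0.014,"dz":0,"yaw":0.149},
    {"jaw":1,"dx":-0.035,"dy":0.019,"dz":0,"yaw":0.149},
    {"jaw":1,"dx":-0.032,"dy":0.024,"dz":0,"yaw":0.149},
    {"jaw":1,"dx":-0.028,"dy":0.028,"dz":0,"yaw":0.149},
    {"jaw":1,"dx":-0.024,"dy":0.032,"dz":0,"yaw":0.149},
  ],
)

```text
clock: 1.8
tool_pos: [0.4459, -0.0142, 0.2351]
eef_rot: [0.971, 0.239, 0.004, -0.005]
contact_force: [0.6, -0.2, 0.7]
opening: 0.006
```

```bash
python3 -c "
from h import *
rep(H(-.07,.009,.2))"
```

```text
t 1.8 tcp [ 0.4459 -0.0142  0.2351] local [0.0082 0.1793] toolx deg 27.7 tilt [ 0.006  0.011 -1.   ]
F [ 0.64 -0.24  0.66] Fhousing [ 0.47 -0.49] open 0.005973583390616451 q [-0.3   0.49  0.36  2.11 -0.33  0.59 -0.79]
tool shift [-0.0837  0.1681  0.0329] yaw to go 0.031
```

Request:
play_rows(
  targets=[
    {"jaw":1,"dx":-0.02,"dy":0.04,"dz":0,"yaw":0.03},
    {"jaw":1,"dx":-0.02,"dy":0.04,"dz":0,"yaw":0},
    {"jaw":1,"dx":-0.02,"dy":0.04,"dz":0.01,"yaw":0},
    {"jaw":1,"dx":-0.015,"dy":0.03,"dz":0.01,"yaw":0},
    {"jaw":1,"dx":-0.004,"dy":0.01,"dz":0.01,"yaw":0},
  ],
)

```text
clock: 2.3
tool_pos: [0.447, -0.2042, 0.2042]
eef_rot: [0.975, 0.22, 0.007, -0.002]
contact_force: [-0.7, 1.0, 0.4]
opening: 0.003
```

```bash
python3 -c "
from h import *
rep(H(-.07,.009,.068))
d=snap('wrist','w1.png'); d=snap('top','t1.png')"
```

```text
t 2.3 tcp [ 0.447  -0.2042  0.2042] local [-0.074  0.008] toolx deg 25.47 tilt [ 0.013  0.007 -1.   ]
F [-0.71  1.01  0.38] Fhousing [-0.2   1.22] open 0.0030919496300201143 q [ 0.15  0.59  0.3   2.02 -0.33  0.57 -0.44]
tool shift [ 0.0019 -0.001   0.1362] yaw to go -0.008
```

View pics/w1.png

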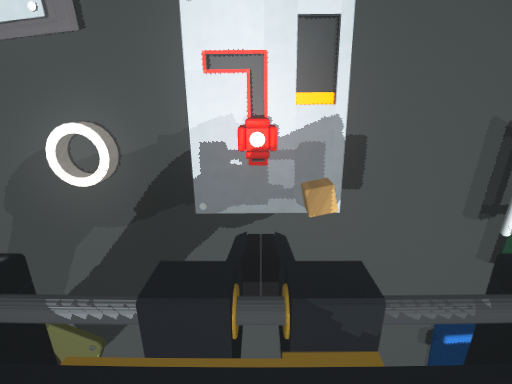

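The wrist view shows the red knob at (257,139), the slot running straight up to its corner near (257,60), the shut fingers at column ~261, and the cube at (319,197) clear to the right. I cross-check positions from this view.

Run:
```python
from h import *
d=snap('wrist','w2.png')
L=lambda p:(RH.T@(p[0,:2]-C0)).round(4)
print('knob',L(plane(d,[[257.5,139]],.089)))
for n,p in dict(outer=(267,51),end=(203,51),endin=(203,72),inner=(248,72),low=(248,115)).items(): print(n,L(plane(d,[p],.055)))
print('deck near corners',L(plane(d,[[196,213]],.055)),L(plane(d,[[340,213]],.055)))
```

```text
knob [-0.024   0.0118]
outer [0.0543 0.0025]
end [0.0549 0.0629]
endin [0.0364 0.064 ]
inner [0.036  0.0208]
low [-0.004   0.0215]
deck near corners [-0.1085  0.0812] [-0.1094 -0.0784]
```

Both views agree within 2 mm. I lower behind the knob.

Request:
play_rows(
  targets=[
    {"jaw":1,"dx":0,"dy":-0.002,"dz":0.035,"yaw":-0.008},
    {"jaw":1,"dx":0,"dy":-0.001,"dz":0.035,"yaw":0},
    {"jaw":1,"dx":0,"dy":0,"dz":0.035,"yaw":0},
    {"jaw":1,"dx":0,"dy":0,"dz":0.02,"yaw":0},
    {"jaw":1,"dx":0,"dy":0,"dz":0.005,"yaw":0},
  ],
)

```text
clock: 2.95
tool_pos: [0.4536, -0.1872, 0.0739]
eef_rot: [0.972, 0.233, 0.011, -0.004]
contact_force: [-0.5, -0.1, 0.2]
opening: 0.005
```

```bash
python3 -c "
from h import *
rep(H(-.07,.011,.068))"
```

```text
t 2.95 tcp [ 0.4536 -0.1872  0.0739] local [-0.0606  0.0204] toolx deg 26.94 tilt [ 0.02   0.013 -1.   ]
F [-0.5  -0.15  0.23] Fhousing [-0.52  0.09] open 0.004951633969304117 q [ 0.25  0.81  0.1   2.11 -0.44  0.22 -0.36]
tool shift [-0.0097  0.0092  0.0056] yaw to go 0.017
```

Request:
play_rows(
  targets=[
    {"jaw":1,"dx":-0.004,"dy":0.005,"dz":0.002,"yaw":0.01},
    {"jaw":1,"dx":-0.003,"dy":0.003,"dz":0.002,"yaw":0.005},
    {"jaw":1,"dx":0,"dy":0.001,"dz":0.001,"yaw":0},
    {"jaw":1,"dx":0,"dy":0,"dz":0,"yaw":0},
    {"jaw":1,"dx":0,"dy":0,"dz":0,"yaw":0},
  ],
)

```text
clock: 3.45
tool_pos: [0.4539, -0.1977, 0.0719]
eef_rot: [0.974, 0.227, 0.014, -0.003]
contact_force: [0.4, 1.0, -0.4]
opening: 0.004
```

```bash
python3 -c "
from h import *
rep(H(-.06,.011,.068))
d=snap('wrist','w3.png')"
```

```text
t 3.45 tcp [ 0.4539 -0.1977  0.0719] local [-0.0649  0.0108] toolx deg 26.23 tilt [ 0.025  0.012 -1.   ]
F [ 0.45  1.03 -0.4 ] Fhousing [0.86 0.73] open 0.004093085438232085 q [ 0.27  0.82  0.1   2.1  -0.44  0.22 -0.35]
tool shift [ 0.0048 -0.0001  0.004 ] yaw to go 0.005
```

View pics/w3.png

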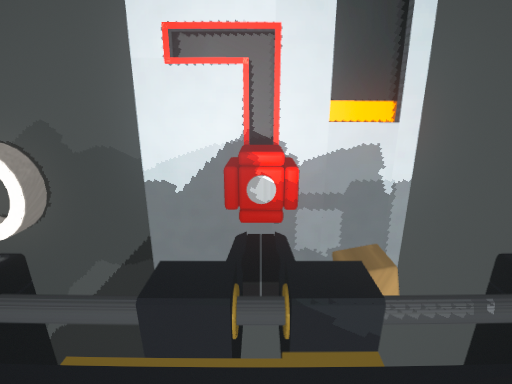

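The fingertips are centred at column 261, just behind the knob at (261,188). Now I push along +x.

Request:
play_rows(
  targets=[
    {"jaw":1,"dx":0.008,"dy":0,"dz":0.001,"yaw":0.005},
    {"jaw":1,"dx":0.008,"dy":0,"dz":0.001,"yaw":0},
    {"jaw":1,"dx":0.008,"dy":0,"dz":0.001,"yaw":0},
    {"jaw":1,"dx":0.008,"dy":0,"dz":0,"yaw":0},
    {"jaw":1,"dx":0.008,"dy":0,"dz":0,"yaw":0},
  ],
)

```text
clock: 4.0
tool_pos: [0.4895, -0.1804, 0.0702]
eef_rot: [0.975, 0.223, 0.011, -0.003]
contact_force: [-2.2, -2.4, 0.4]
opening: 0.005
```

```bash
python3 -c "
from h import *
rep(H(.018,.011,.070))"
```

```text
t 4.0 tcp [ 0.4895 -0.1804  0.0702] local [-0.0253  0.0107] toolx deg 25.73 tilt [ 0.021  0.011 -1.   ]
F [-2.24 -2.37  0.36] Fhousing [-3.05 -1.15] open 0.004510893472795072 q [ 0.19  0.84  0.15  2.03 -0.45  0.29 -0.4 ]
tool shift [ 0.0433 -0.0004  0.0012] yaw to go -0.004
```

Contact, with about 3 N resisting along -x, as expected. I continue.

Request:
play_rows(
  targets=[
    {"jaw":1,"dx":0.008,"dy":0,"dz":0.001,"yaw":-0.004},
    {"jaw":1,"dx":0.008,"dy":0,"dz":0,"yaw":0},
    {"jaw":1,"dx":0.008,"dy":0,"dz":0,"yaw":0},
    {"jaw":1,"dx":0.006,"dy":0,"dz":0,"yaw":0},
    {"jaw":1,"dx":0.004,"dy":0,"dz":0,"yaw":0},
  ],
)

```text
clock: 4.5
tool_pos: [0.5232, -0.1639, 0.0694]
eef_rot: [0.974, 0.225, 0.011, -0.003]
contact_force: [-3.2, -2.4, -0.0]
opening: 0.003
```

```bash
python3 -c "
from h import *
rep(H(.018,.011,.070))
d=snap('wrist','w4.png')"
```

```text
t 4.5 tcp [ 0.5232 -0.1639  0.0694] local [0.0121 0.0108] toolx deg 26.05 tilt [ 0.02  0.01 -1.  ]
F [-3.17 -2.35 -0.03] Fhousing [-3.88 -0.73] open 0.003026851192340461 q [ 0.12  0.86  0.18  1.95 -0.45  0.36 -0.45]
tool shift [ 0.0059 -0.0002 -0.0005] yaw to go 0.002
```

View pics/w4.png

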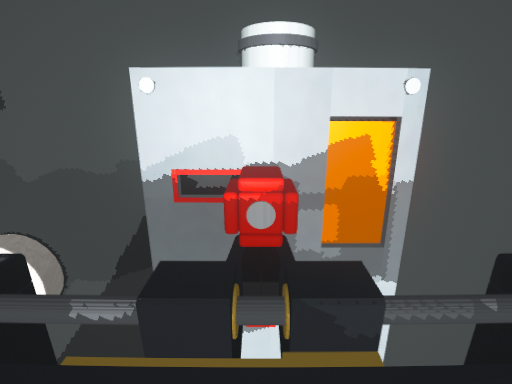

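The blade covers nearly the whole window, and the knob at (261,205) is close to the corner. I creep to the stop.

Request:
play_rows(
  targets=[
    {"jaw":1,"dx":0.003,"dy":0,"dz":0,"yaw":0},
    {"jaw":1,"dx":0.003,"dy":0,"dz":0,"yaw":0},
    {"jaw":1,"dx":0.003,"dy":0,"dz":0,"yaw":0},
    {"jaw":1,"dx":0.003,"dy":0,"dz":0,"yaw":0},
    {"jaw":1,"dx":0.003,"dy":0,"dz":0,"yaw":0},
  ],
)

```text
clock: 5.05
tool_pos: [0.5277, -0.1615, 0.0695]
eef_rot: [0.975, 0.222, 0.003, -0.003]
contact_force: [-6.8, -3.3, 3.1]
opening: 0.005
```

```bash
python3 -c "
from h import *
rep(H(.018,.011,.070))"
```

```text
t 5.05 tcp [ 0.5277 -0.1615  0.0695] local [0.0173 0.0111] toolx deg 25.68 tilt [ 0.004  0.008 -1.   ]
F [-6.8  -3.32  3.15] Fhousing [-7.57 -0.01] open 0.004724114743986385 q [ 0.1   0.87  0.21  1.92 -0.45  0.39 -0.47]
tool shift [ 0.0007  0.0001 -0.0005] yaw to go -0.005
```

Request:
play_rows(
  targets=[
    {"jaw":1,"dx":0.004,"dy":0,"dz":0,"yaw":0},
    {"jaw":1,"dx":0.004,"dy":0,"dz":0,"yaw":0},
    {"jaw":1,"dx":0.004,"dy":0,"dz":0,"yaw":0},
    {"jaw":1,"dx":0.004,"dy":0,"dz":0,"yaw":0},
    {"jaw":1,"dx":0,"dy":0,"dz":0,"yaw":0},
  ],
)

```text
clock: 5.55
tool_pos: [0.5267, -0.1618, 0.0697]
eef_rot: [0.976, 0.217, -0.01, -0.004]
contact_force: [-0.7, -0.1, -0.1]
opening: 0.002
```

```bash
python3 -c "
from h import *
rep(H(.018,.011,.070))
d=snap('wrist','w5.png')"
```

```text
t 5.55 tcp [ 0.5267 -0.1618  0.0697] local [0.0162 0.0113] toolx deg 25.06 tilt [-0.021  0.004 -1.   ]
F [-0.73 -0.11 -0.11] Fhousing [-0.71  0.22] open 0.0021351619123874993 q [ 0.08  0.88  0.24  1.9  -0.44  0.43 -0.49]
tool shift [ 0.0018  0.0002 -0.0003] yaw to go -0.016
```

View pics/w5.png

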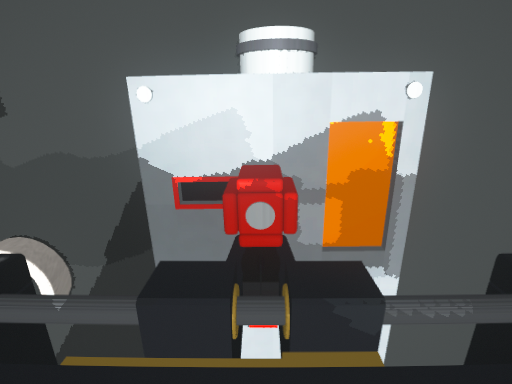

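Hard stop reached: 7.6 N at x = 17 mm, the tool went no further, and the window is fully orange. I back off and go round low to the knob's -y side.

Request:
play_rows(
  targets=[
    {"jaw":1,"dx":-0.012,"dy":0,"dz":0,"yaw":0},
    {"jaw":1,"dx":-0.008,"dy":0.01,"dz":0,"yaw":-0.015},
    {"jaw":1,"dx":0,"dy":0.02,"dz":0,"yaw":0},
    {"jaw":1,"dx":0,"dy":0.02,"dz":0,"yaw":0},
    {"jaw":1,"dx":0,"dy":0,"dz":0,"yaw":0},
  ],
)

```text
clock: 6.1
tool_pos: [0.5329, -0.2166, 0.07]
eef_rot: [0.974, 0.227, -0.006, -0.005]
contact_force: [-0.1, -0.6, -0.1]
opening: 0.006
```

```bash
python3 -c "
from h import *
rep(H(.045,-.04,.070))"
```

```text
t 6.1 tcp [ 0.5329 -0.2166  0.07  ] local [-0.0022 -0.0408] toolx deg 26.25 tilt [-0.014  0.007 -1.   ]
F [-0.12 -0.6  -0.09] Fhousing [-0.37 -0.49] open 0.006474965494630452 q [ 0.18  0.89  0.23  1.84 -0.41  0.48 -0.42]
tool shift [ 0.0472 -0.0006 -0.0005] yaw to go 0.005
```

Request:
play_rows(
  targets=[
    {"jaw":1,"dx":0.012,"dy":0,"dz":0,"yaw":0.005},
    {"jaw":1,"dx":0.015,"dy":0,"dz":0,"yaw":0},
    {"jaw":1,"dx":0.012,"dy":0,"dz":0,"yaw":0},
    {"jaw":1,"dx":0.007,"dy":0,"dz":0,"yaw":0},
    {"jaw":1,"dx":0,"dy":0,"dz":0,"yaw":0},
  ],
)

```text
clock: 6.6
tool_pos: [0.5771, -0.1906, 0.0692]
eef_rot: [0.974, 0.226, -0.005, -0.007]
contact_force: [-0.4, -0.5, -0.3]
opening: 0.006
```

```bash
python3 -c "
from h import *
rep(H(.045,-.04,.070))
d=snap('wrist','w6.png')"
```

```text
t 6.6 tcp [ 0.5771 -0.1906  0.0692] local [ 0.0489 -0.0368] toolx deg 26.1 tilt [-0.014  0.012 -1.   ]
F [-0.36 -0.49 -0.31] Fhousing [-0.54 -0.28] open 0.005628775931298561 q [ 0.11  0.92  0.26  1.73 -0.41  0.55 -0.49]
tool shift [-0.0039  0.0032 -0.0008] yaw to go 0.003
```

View pics/w6.png

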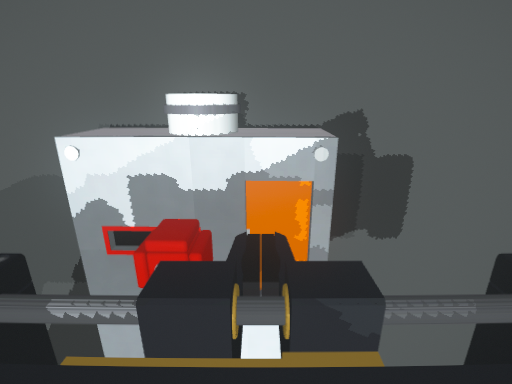

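The fingers are on the knob's right (-y) side. I correct x by -4 mm, then push along +y.

Request:
play_rows(
  targets=[
    {"jaw":1,"dx":-0.004,"dy":0,"dz":0,"yaw":0},
    {"jaw":1,"dx":0,"dy":-0.006,"dz":0,"yaw":0},
    {"jaw":1,"dx":0,"dy":-0.006,"dz":0,"yaw":0},
    {"jaw":1,"dx":0,"dy":-0.006,"dz":0,"yaw":0},
    {"jaw":1,"dx":0,"dy":-0.006,"dz":0,"yaw":0},
  ],
)

```text
clock: 7.15
tool_pos: [0.5599, -0.1728, 0.0699]
eef_rot: [0.975, 0.224, -0.006, -0.006]
contact_force: [2.0, -2.2, -1.4]
opening: 0.004
```

```bash
python3 -c "
from h import *
rep(H(.045,.022,.070))"
```

```text
t 7.15 tcp [ 0.5599 -0.1728  0.0699] local [ 0.0413 -0.0133] toolx deg 25.86 tilt [-0.014  0.008 -1.   ]
F [ 1.96 -2.21 -1.41] Fhousing [ 0.79 -2.85] open 0.004327795217642233 q [ 0.08  0.9   0.25  1.8  -0.43  0.5  -0.5 ]
tool shift [ 0.0037 -0.0353  0.0004] yaw to go -0.002
```

Request:
play_rows(
  targets=[
    {"jaw":1,"dx":0.001,"dy":-0.006,"dz":0,"yaw":0},
    {"jaw":1,"dx":0.001,"dy":-0.006,"dz":0,"yaw":0},
    {"jaw":1,"dx":0.001,"dy":-0.006,"dz":0,"yaw":0},
    {"jaw":1,"dx":0,"dy":-0.006,"dz":0,"yaw":0},
    {"jaw":1,"dx":0,"dy":-0.006,"dz":0,"yaw":0},
  ],
)

```text
clock: 7.65
tool_pos: [0.5474, -0.1447, 0.0705]
eef_rot: [0.975, 0.223, -0.007, -0.004]
contact_force: [0.1, -2.8, -1.0]
opening: 0.006
```

```bash
python3 -c "
from h import *
rep(H(.045,.022,.070))
d=snap('wrist','w7.png')"
```

```text
t 7.65 tcp [ 0.5474 -0.1447  0.0705] local [0.0424 0.0176] toolx deg 25.76 tilt [-0.015  0.005 -1.   ]
F [ 0.05 -2.76 -0.98] Fhousing [-1.16 -2.5 ] open 0.005558258839531243 q [ 0.04  0.89  0.25  1.86 -0.44  0.46 -0.52]
tool shift [ 0.0026 -0.0044  0.0005] yaw to go -0.003
```

View pics/w7.png

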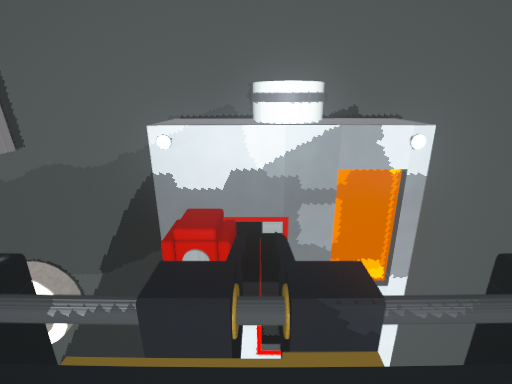

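The knob is moving along the short leg. I creep to the end stop.

Request:
play_rows(
  targets=[
    {"jaw":1,"dx":0,"dy":-0.004,"dz":0,"yaw":0},
    {"jaw":1,"dx":0,"dy":-0.004,"dz":0,"yaw":0},
    {"jaw":1,"dx":0,"dy":-0.003,"dz":0,"yaw":0},
    {"jaw":1,"dx":0,"dy":-0.003,"dz":0,"yaw":0},
    {"jaw":1,"dx":0,"dy":-0.003,"dz":0,"yaw":0},
  ],
)

```text
clock: 8.2
tool_pos: [0.5465, -0.1424, 0.0726]
eef_rot: [0.976, 0.219, -0.0, 0.009]
contact_force: [1.3, -6.8, -3.5]
opening: -0.004
```

```bash
python3 -c "
from h import *
rep(H(.045,.022,.070))"
```

```text
t 8.2 tcp [ 0.5465 -0.1424  0.0726] local [0.0425 0.02  ] toolx deg 25.31 tilt [ 0.003 -0.018 -1.   ]
F [ 1.29 -6.85 -3.49] Fhousing [-1.83 -6.72] open -0.003990929425302072 q [ 0.02  0.88  0.25  1.89 -0.45  0.42 -0.53]
tool shift [ 0.0025 -0.0021  0.0025] yaw to go -0.011
```

Stop reached (6.7 N), but the tool crept up about 2 mm with some downward force on it. I ease off before continuing so friction can't lift the knob.

Request:
play_rows(
  targets=[
    {"jaw":1,"dx":0,"dy":0.002,"dz":0,"yaw":0},
    {"jaw":1,"dx":0,"dy":0.008,"dz":0,"yaw":0},
    {"jaw":1,"dx":0,"dy":0.012,"dz":0,"yaw":0},
    {"jaw":1,"dx":0,"dy":0.01,"dz":0,"yaw":0},
    {"jaw":1,"dx":0,"dy":0,"dz":0,"yaw":0},
  ],
)

```text
clock: 8.7
tool_pos: [0.5616, -0.1705, 0.0731]
eef_rot: [0.975, 0.22, -0.0, 0.007]
contact_force: [-0.1, 0.8, -0.0]
opening: 0.005
```

```bash
python3 -c "
from h import *
rep(H(.045,-.02,.070))
d=snap('wrist','w8.png')
d=snap('scene','s8.png')"
```

```text
t 8.7 tcp [ 0.5616 -0.1705  0.0731] local [ 0.0438 -0.0119] toolx deg 25.42 tilt [ 0.003 -0.014 -1.   ]
F [-0.13  0.83 -0.02] Fhousing [0.25 0.81] open 0.005351731151513174 q [ 0.06  0.9   0.26  1.82 -0.43  0.47 -0.51]
tool shift [0.0013 0.008  0.0032] yaw to go -0.009
```

View pics/w8.png

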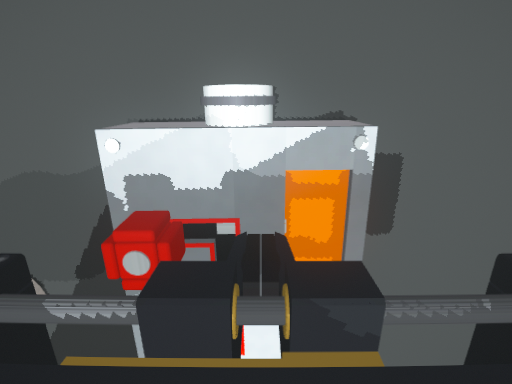

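Request:
play_rows(
  targets=[
    {"jaw":1,"dx":0,"dy":0.01,"dz":-0.02,"yaw":0},
    {"jaw":1,"dx":0,"dy":0.0,"dz":-0.04,"yaw":0},
    {"jaw":1,"dx":-0.03,"dy":0,"dz":-0.04,"yaw":0},
    {"jaw":1,"dx":-0.04,"dy":0,"dz":-0.03,"yaw":0},
    {"jaw":1,"dx":-0.04,"dy":0,"dz":0,"yaw":0},
  ],
)

```text
clock: 9.3
tool_pos: [0.4679, -0.2187, 0.2054]
eef_rot: [0.974, 0.227, -0.0, 0.003]
contact_force: [0.1, -0.3, 1.0]
opening: 0.003
```

```bash
python3 -c "
from h import *
rep()
d=snap('wrist','w9.png')
h=cv2.cvtColor(d['frame'],cv2.COLOR_RGB2HSV);print(d['frame'].shape)
d=snap('scene','s9.png')
d=snap('top','t9.png')
"
```

```text
t 9.3 tcp [ 0.4679 -0.2187  0.2054] local [-0.0615 -0.0142] toolx deg 26.27 tilt [ 0.001 -0.007 -1.   ]
F [ 0.1  -0.35  1.03] Fhousing [-0.07 -0.35] open 0.0034559506827247692 q [ 0.13  0.62  0.35  1.95 -0.33  0.62 -0.42]
(384, 512, 3)
```

View pics/w9.png

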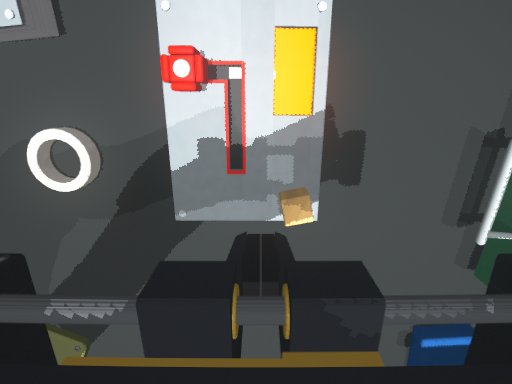

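View pics/s9.png

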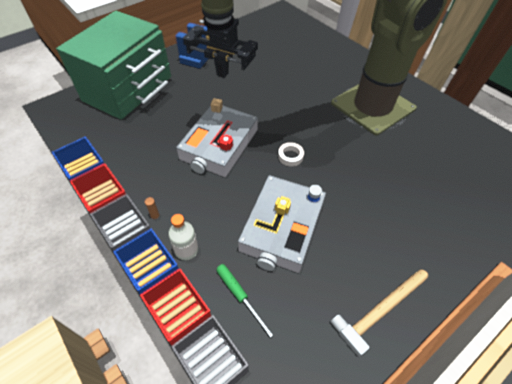

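The wrist view shows the knob at (181,68), at the left end of the short leg; the window is full orange, and the cube at (296,206) is in place. I measure how far it went.

Run:
```python
from h import *
L=lambda p:(RH.T@(p[0,:2]-C0)).round(4)
d=snap('wrist','w10.png')
print('knob',L(plane(d,[[181.5,68]],.089)),'top z',depthpt(d,[[181,68],[180,69],[182,67]])[:,2].round(4))
for n,p in dict(outer=(245,62),nearR=(245,173.5),nearL=(228,173.5),inner=(227,81)).items(): print(n,L(plane(d,[p],.055)))
print(L(plane(d,[[176,221]],.055)),L(plane(d,[[317,221]],.055)))
```

```text
knob [0.0415 0.052 ] top z [0.0882 0.0886 0.0903]
outer [0.0498 0.0003]
nearR [-0.0585  0.0021]
nearL [-0.0585  0.0201]
inner [0.033  0.0179]
[-0.1133  0.0804] [-0.1134 -0.0776]
```

Run:
```python
from h import *
d=snap('top','t10.png')
def knob(f,lo,hi):
    g=cv2.imread('pics/'+f); h=cv2.cvtColor(g,cv2.COLOR_BGR2HSV)
    m=(((h[...,0]<6)|(h[...,0]>174))&(h[...,1]>150)&(h[...,2]>70)).astype(np.uint8);m[:160]=0;m[260:]=0;m[:,:310]=0;m[:,400:]=0
    m=cv2.morphologyEx(cv2.morphologyEx(m,cv2.MORPH_CLOSE,np.ones((5,5))),cv2.MORPH_OPEN,np.ones((7,7)))
    n,l,s,c=cv2.connectedComponentsWithStats(m); i=1+s[1:,4].argmax(); p=plane(d,[c[i]],.08)
    print(f,c[i],s[i],(RH.T@(p[0,:2]-C0)).round(4))
knob('top1.png',0,0);knob('t10.png',0,0)
a=cv2.imread('pics/t10.png');cv2.imwrite('pics/crop10.png',cv2.resize(a[120:290,290:430],None,fx=3.5,fy=3.5,interpolation=2))
b=cv2.imread('pics/top1.png');g=cv2.absdiff(a,b).max(2)[140:280,100:290];print('yellow-side diff>60 px',(g>60).sum())
```

```text
top1.png [364.66382979 226.74893617] [357 219  16  18 235] [-0.0253  0.0118]
t10.png [339.88405797 207.39130435] [332 201  17  14 207] [0.0453 0.0478]
yellow-side diff>60 px 0
```

View pics/crop10.png

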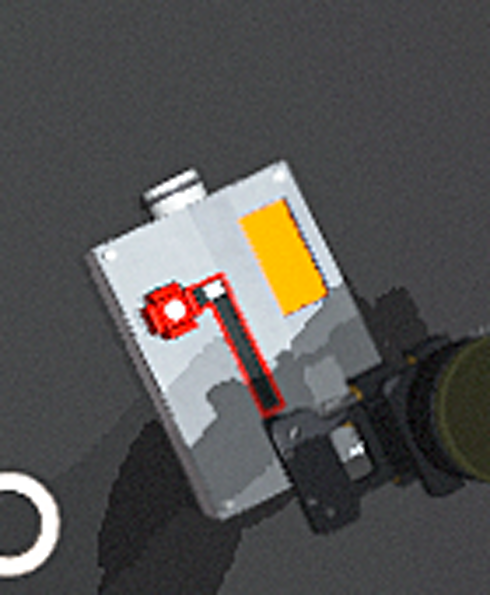

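The top-view mask reads about 4 mm short in y, though the red slot edge biases it. I'll measure the white cap on the knob instead.

Run:
```python
from h import *
d=snap('top','t11.png')
def cap(f,c):
    g=cv2.imread('pics/'+f).astype(float).min(2); x,y=c
    w=g[y-3:y+4,x-3:x+4]; w=np.clip(w-90,0,None); yy,xx=np.mgrid[y-3:y+4,x-3:x+4]
    p=np.array([(w*xx).sum(),(w*yy).sum()])/w.sum(); q=plane(d,[p],.089)[0,:2]
    print(f,p.round(2),(RH.T@(q-C0)).round(4))
cap('top1.png',(367,227));cap('top2.png',(367,227));cap('t10.png',(340,208));cap('t11.png',(340,208))
```

```text
top1.png [366.53 226.52] [-0.0259  0.0095]
top2.png [366.52 226.52] [-0.0259  0.0095]
t10.png [339.57 208.12] [0.0443 0.0513]
t11.png [339.57 208.13] [0.0443 0.0513]
```

The cap moved 41.8 mm in y (42 expected) and sits at housing (44.3, 51.3) mm, against (45, 52). Its height is unchanged and the arm is clear, so I hand the job in.

```bash
python3 -c "
from h import *
rep(); print(r.finish_job())"
```

```text
t 9.6 tcp [ 0.4676 -0.2169  0.2017] local [-0.061  -0.0125] toolx deg 26.24 tilt [-0.006 -0.004 -1.   ]
F [-0.04  0.45 -0.73] Fhousing [0.16 0.42] open 0.005997745344316815 q [ 0.13  0.63  0.34  1.95 -0.33  0.63 -0.42]
the job is handed in; nothing more can be done
None
```

The red gate is shut and locked, and I handed the job in at 9.6 s with the arm clear of everything. With the fingers shut, I pushed the red knob from behind along the long leg to the corner stop, which read about 7.6 N. I then backed off, went round to its -y side and pushed it along the short leg to the end stop, at about 6.7 N.

**Last checks**
- **Position:** in the top view the knob's cap is at housing (44.3, 51.3) mm, against (45, 52) for fully locked. It travelled 41.8 mm sideways, against 42 mm for the short leg.
- **Height:** the knob's top reads about 89 mm, so it is down.
- **Rest of the bench:** the window is fully orange. The top view showed no change around the yellow gate, and the wooden cube is still on the deck of the red gate.

**Checks that disagreed**
- **Sideways reading:** a colour-mask measurement of the knob read about 4 mm short sideways. I put that down to the red slot edging in the mask and relied on the cap instead.
- **Wrist view:** it read x about 3.5 mm short, but it put the deck edge off by the same amount.
- **Possible lift:** at the end of the short-leg push the tool crept up about 2 mm with about 3.5 N of vertical force, so the knob may have lifted slightly for a moment. I eased off straight away.

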